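# Snap the lid onto the centrifuge rotor

## Robot

A 6-joint arm with a two-finger parallel gripper is mounted at the origin on the work surface. World frame = base frame: x ahead of the robot, y to its left, z up, the work surface at z = 0. Lengths are in m, angles in rad, forces in N, time in s.
With the tool pointing down it reaches from about 0.3 to 0.75 m from the base axis. Payload 8.5 kg.
Tool frame: the origin (TCP) lies midway between the tips of the shut fingers; the grasp point (between the pads) lies 19 mm behind it; z points along the fingers, y is the direction in which the jaws open and shut (so a half turn about z gives the same grasp; the last joint's range is limited). The gripper opens to 85 mm and grips with 20 to 120 N. Pads are 22 mm wide; open, the fingers measure 114 mm over their backs; the gripper's body (76 mm by 85 mm) begins 54 mm behind the grasp point. The pads swing forward as they close: fully open they stand 13 mm farther back than shut.
Start: joints at [1.086, 0.381, 1.297, -0, 1.464, -0.215], TCP at [0.147, 0.53, 0.231] pointing down, gripper open.
Joint ranges: [-3.11, 3.11], [-0.89, 2.33], [0.22, 2.48], [-1.42, 4.56], [0.17, 2.85], [-2.88, 2.88]. Speed limits (rad/s): [2.39, 2.39, 3.14, 3.14, 3.14, 3.14].

## Interface

Orientations are given as a 3x3 rotation matrix whose columns are the frame's x, y, z axes.
In Python, from cell import ctrl gives the robot as it stands.
- The arm moves only by the tool move_arm, never from a script. Its argument "increments" is a list of rows, each an object of numbers: "x", "y", "z": the shift along the tool's x, y, z in m; "ax", "ay", "az": the turn, a rotation vector about the tool's x, y, z in degrees; "grip": the closure, from -1 (fully open) to 1 (shut). A call has exactly 10 rows; each row is the pose to reach, as a shift and turn from the pose commanded when the call began, along the tool's axes at that moment; what a row does not reach only later rows make up. A row lasts 1/12 s, in which the tool goes at most 41.7 mm and 7.16 degrees, less where a joint would pass 70% of its speed; a pose out of reach is approached as far as the arm can. A call with a gripper value outside its range is refused whole. The fingers move at their own pace and stop on an object; "force" is the grip in N (left out, the last holds). Time passes only in rows, so rows that repeat a pose let the fingers close, or fill a call up. It gives the time, the measured TCP pose, the force and the opening at its end, in the units of the state.
- ctrl.observe(): the state, without advancing time (a new reading comes with each control period).
- ctrl.capture(name): name is "scene" or "side" or "wrist"; returns a dict with "color" (420x560x3 uint8, red, green, blue), "intrinsics" (3x3 intrinsics, pixels), "rvec" (rotation vector, rad) and "tvec" (3), from world to camera coordinates, as OpenCV has them; the wrist camera has in their place "mount" (4x4, takes a point from camera to tool coordinates, whose origin is the TCP and whose axes are the flange's). Camera axes: x right, y down, z forward; pixel columns grow to the right and rows downward; lengths in m; the calibration is good to about 2 mm. The wrist camera is an equidistant fisheye: a pixel r from the principal point sees the ray r / f radians off the axis. A picture is of the moment at which its call begins: read the wrist's pose just before it. There is no depth.
- ctrl.sign_off(): hands the job in, once; it reports no verdict.
The state is a dict: "time": time; "qpos": joint angles; "joint_velocities": joint speeds; "effort": joint torques, N m; "ee_pos": TCP position; "ee_rot": TCP orientation; "ft_force": force on the tool from outside, world axes, zero at the start; "moment": the same for the moment, N m; "opening": opening from 0.0 (shut) to 1.0 (fully open).
Only numpy, scipy, OpenCV 4.12 (cv2) and the standard library are available. Lean on these libraries where they do the work, as an engineer would, in place of code of your own. Each camera call takes 0.05 s, during which the arm holds its last target.

## Task

Close the loaded centrifuge rotor: take the blue lid by its knob, set it over the rotor's stud and press it straight down until it clicks, then keep pressing so that the blue seal ring under it stays squeezed nearly all the way down. Finish while still holding the lid pressed down like this: do not let go or ease off. Leave the orange lid and everything else on the bench where they are.

Things in the scene. Friction and masses are not known exactly. Their poses are not given: they have to be found in the camera images.
- lid: Blue round plastic rotor lid, about 110 g, loose on the bench, knob up. Flat disc 110 mm across, 4 mm thick, with an upright round knob in its middle, 32 mm across, its top 46 mm above the underside (flaring in the lowest 7 mm). Origin: centre of its underside; z up along the knob. Same all round: yaw does not matter.
- other_lid: Orange lid of the same shape and size, belonging to another rotor; to be left alone. Origin: centre of its underside. Which of the two places holds the blue lid varies.
- rotor: Aluminium rotor with tubes on a black round foot (136 mm across), fixed to the bench. Drum 124 mm across, flat top 75 mm above the bench. Origin: centre of the foot's underside, at bench height; z up along the stud. On top a blue sprung seal ring (outer diameter 114 mm, its top 83 mm above the bench when free), in the middle a steel stud 14 mm across.
- stud_tip (a point): Tip of the rotor's stud: on its axis, 102 mm above the bench. The top 5 mm taper to 6 mm across.
- seal (a joint): How far the lid has squeezed the seal ring down, in m: 0 free, 0.005 at its stop. Its spring pushes back with 2.5 N plus 2.5 N for each mm. The click alone leaves it at about 0.001; a lid kept pressed should hold it beyond 0.003 (about 10 N from the hand).
- timer: White bench timer, 35 x 85 x 60 mm, loose. Origin: centre of its underside.
- beaker: Glass beaker, 70 mm across, 85 mm high, loose. Origin: centre of its underside.
- bottle: White plastic bottle with red cap, 64 mm across, 170 mm high, loose. Origin: centre of its underside.
- marker: Black marker pen lying on the bench, 130 mm long, 14 mm thick, loose. Origin: on its underside near the middle; x along the pen.
- tips: Box of yellow pipette tips, 85 x 120 x 65 mm, loose. Origin: centre of its underside.
- lid_hole (a point): Mouth of the hole in the middle of the blue lid's underside (same point as the lid's origin). The hole is 17 mm across through the 4 mm disc, 25 mm wide above that, and 34 mm deep in all; it goes over the stud.
- stud_balls (a point): On the stud's axis, 90 mm above the bench, at the four sprung brass balls that stand 4 mm out of the stud. The lid's underside is 94 mm above the bench when it meets them; pushing past takes 8 to 15 N, most at 92 mm; then the force drops, and from 86 mm down the balls pull the lid on (click); it meets the seal ring at 83 mm. Let go there, it stays clicked on, its underside at about 82 mm.
There are look-alikes about, which are no part of the job. Of the things like the lid, leave any that is black or turquoise; of the rest the larger one is meant.

How it is judged:
By the outcome, as a careful person would: the job done as asked, in the order asked, and still so for the second after the job is handed in, while the arm keeps its last pose, push and grip.
It also fails if it takes over 45 s, if anything falls off the work surface, if the arm or the gripper's body presses on something with over 40 N, if the wrist force passes 120 N, or if a joint passes its speed limit or range.

## Working session

There is one attempt and no reset: what is moved stays moved. The work goes in short steps, Python scripts to look and compute and a tool call to move; the robot and the scene stay as the last step left them, time stands still between calls to the robot, and variables do not carry over. Pictures are saved under pics/ and viewed, and the job is handed in when it is done.

Besides the shell and the picture viewer there is one more tool, called after "Emit:" as name(argument=value, ...) on one line, values as JSON. move_arm: Moves the arm, as the interface text tells. Its arguments: {"type":"object","properties":{"increments":{"type":"array"},"force":{"type":"number"}},"required":["increments"]}

```bash
mkdir -p pics; ls; python3 - <<'E'
from cell import ctrl
import cv2,pickle
s=ctrl.observe(); print(s)
d={}
for n in ("scene","side","wrist"):
    c=ctrl.capture(n); d[n]=c
    cv2.imwrite(f"pics/{n}0.png",c["color"][:,:,::-1])
    print(n,{k:v for k,v in c.items() if k!="color"})
d["s"]=s
pickle.dump(d,open("d0.pkl","wb"))
E
```

```text
pics
{'time': 0.0, 'qpos': array([ 1.08572723e+00,  3.81198807e-01,  1.29825913e+00, -1.97681737e-06,
        1.46360138e+00, -2.15315047e-01]), 'joint_velocities': array([-0.00076913, -0.0011061 , -0.00116261, -0.00025212,  0.00041662,
       -0.00102492]), 'effort': array([-1.77184669e-03, -4.48463094e+01, -2.31261224e+01, -3.56795708e-04,
        4.97123692e-03,  5.39181116e-06]), 'ee_pos': array([0.14644277, 0.52984172, 0.23071082]), 'ee_rot': array([[-9.63836421e-01,  2.66493692e-01, -6.82121800e-04],
       [ 2.66494383e-01,  9.63835597e-01, -1.29838985e-03],
       [ 3.11440567e-04, -1.43321705e-03, -9.99998924e-01]]), 'ft_force': array([ 0.00910704, -0.01167735,  0.18548016]), 'moment': array([ 0.00306399, -0.01263651, -0.03614641]), 'opening': 1.0003486302987974}
scene {'intrinsics': array([[441.54903577,   0.        , 284.86424193],
       [  0.        , 441.54903577, 217.34961902],
       [  0.        ,   0.        ,   1.        ]]), 'rvec': array([ 2.20017157,  0.53568025, -0.24840906]), 'tvec': array([-0.49398706, -0.09217864,  1.46259346])}
side {'intrinsics': array([[381.31600054,   0.        , 283.9495845 ],
       [  0.        , 381.31600054, 208.65146448],
       [  0.        ,   0.        ,   1.        ]]), 'rvec': array([ 0.99589773, -2.35343468,  1.14876997]), 'tvec': array([0.38583291, 0.31530246, 1.00418938])}
wrist {'intrinsics': array([[325.1922621 ,   0.        , 275.2082714 ],
       [  0.        , 325.1922621 , 211.29122932],
       [  0.        ,   0.        ,   1.        ]]), 'mount': array([[ 1.61900479e-04, -9.48041156e-01, -3.18147670e-01,
         8.20913190e-02],
       [ 9.99999962e-01,  8.22188873e-05,  2.63882441e-04,
         1.31262077e-05],
       [-2.24013667e-04, -3.18147701e-01,  9.48041133e-01,
        -1.41293855e-01],
       [ 0.00000000e+00,  0.00000000e+00,  0.00000000e+00,
         1.00000000e+00]])}
```

View pics/scene0.png

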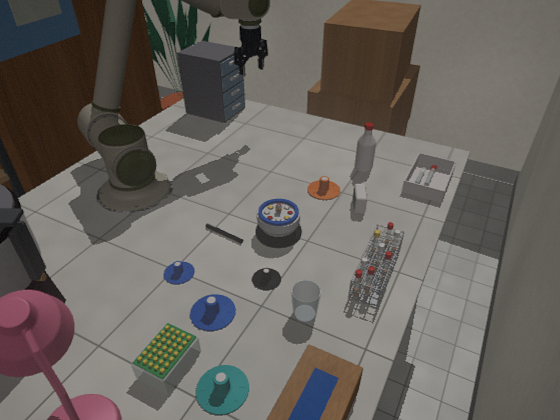

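View pics/side0.png

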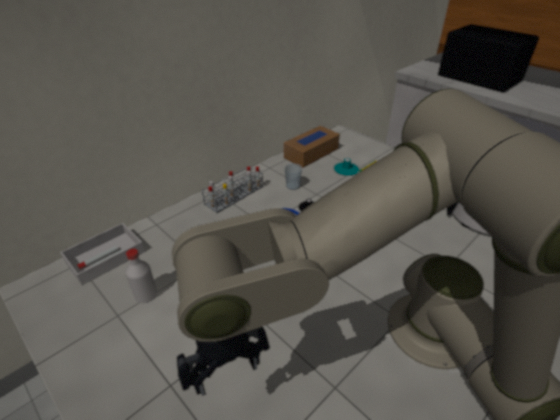

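View pics/wrist0.png

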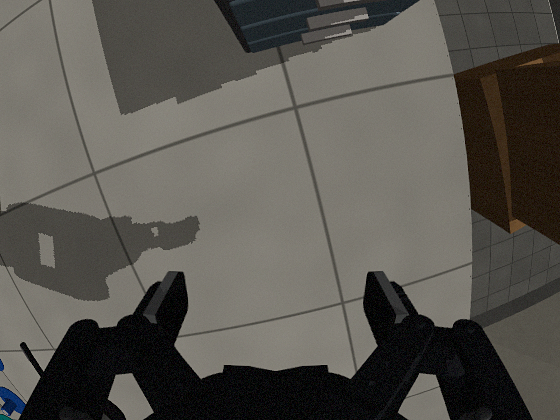

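The scene view shows two blue lids, the larger at about (213,311) and a smaller one at (179,271). The rotor with its blue ring is at (278,215), and the orange lid is at (324,188). I'll measure them by casting the contours onto planes.

```bash
cat > h.py <<'E'
import numpy as np,cv2
def cast(c,px,z):
    R,_=cv2.Rodrigues(c["rvec"]);t=c["tvec"]
    K=c["intrinsics"];px=np.atleast_2d(px).astype(float)
    d=np.c_[px,np.ones(len(px))]@np.linalg.inv(K).T@R
    o=-R.T@t
    return o+d*((z-o[2])/d[:,2])[:,None]
def castw(c,s,px,z):
    K=c["intrinsics"];px=np.atleast_2d(px).astype(float)
    u=(px-K[:2,2])/K[0,0];r=np.linalg.norm(u,axis=1)+1e-12
    d=np.c_[u*(np.sin(r)/r)[:,None],np.cos(r)]
    M=c["mount"];d=d@M[:3,:3].T@s["ee_rot"].T
    o=s["ee_pos"]+s["ee_rot"]@M[:3,3]
    return o+d*((z-o[2])/d[:,2])[:,None]
def circ(p):
    from scipy.optimize import least_squares
    p=p[:,:2];x0=np.r_[p.mean(0),.05]
    f=least_squares(lambda q:np.hypot(p[:,0]-q[0],p[:,1]-q[1])-q[2],x0,loss="soft_l1",f_scale=.001)
    return f.x,np.sqrt(np.median(f.fun**2))
def mask(img,lo,hi):
    return cv2.inRange(cv2.cvtColor(img,cv2.COLOR_RGB2HSV),lo,hi)
def blobs(m,amin=150):
    cs,_=cv2.findContours(m,cv2.RETR_EXTERNAL,cv2.CHAIN_APPROX_NONE)
    return [k[:,0] for k in cs if cv2.contourArea(k)>amin]
E
python3 - <<'E'
import pickle,numpy as np
from h import *
d=pickle.load(open("d0.pkl","rb"));c=d["scene"]
for nm,lo,hi in (("blue",(108,110,50),(128,255,255)),("orange",(3,120,80),(18,255,255)),("turq",(80,110,50),(98,255,255))):
  for k in blobs(mask(c["color"],lo,hi)):
    print(nm,k.mean(0).round(),cv2.contourArea(k),end=" ")
    for z in (.004,.083):
        h=cv2.convexHull(k.astype(np.int32))[:,0]
        q,e=circ(cast(c,k,z));print(z,q.round(4),round(e,4),end=" ")
    print()
E
```

```text
blue [313. 397.] 1314.5 0.004 [ 0.8206 -0.3902  0.0496] 0.0105 0.083 [ 0.8356 -0.4318  0.045 ] 0.0096 
blue [212. 312.] 1201.5 0.004 [ 0.517  -0.3071  0.0528] 0.0006 0.083 [ 0.5602 -0.3565  0.0479] 0.0006 
blue [178. 272.] 453.5 0.004 [ 0.3638 -0.24    0.038 ] 0.0008 0.083 [ 0.4213 -0.2956  0.0344] 0.0008 
blue [278. 211.] 746.5 0.004 [0.4732 0.1141 0.0609] 0.0008 0.083 [0.5205 0.0256 0.0552] 0.0008 
orange [324. 188.] 455.5 0.004 [0.5521 0.2867 0.0526] 0.0013 0.083 [0.592  0.182  0.0477] 0.0012 
orange [171.  99.] 184.0 0.004 [-0.3364  0.6137  0.0575] 0.0123 0.083 [-0.2137  0.4785  0.0521] 0.0112 
turq [222. 389.] 1938.5 0.004 [ 0.6487 -0.4631  0.053 ] 0.0005 0.083 [ 0.6797 -0.4979  0.0481] 0.0005
```

Emit:
move_arm(increments=[{"x":-0.495,"y":-0.386},{"x":-0.495,"y":-0.386},{"x":-0.495,"y":-0.386},{"x":-0.495,"y":-0.386},{"x":-0.495,"y":-0.386},{"x":-0.495,"y":-0.386},{"x":-0.495,"y":-0.386},{"x":-0.495,"y":-0.386},{"x":-0.495,"y":-0.386},{"x":-0.495,"y":-0.386}])

```text
invalid input at $.increments[0]: expected keys x, y, z, ax, ay, az, grip
```

Emit:
move_arm(increments=[{"x":-0.495,"y":-0.386,"z":0,"ax":0,"ay":0,"az":0,"grip":-1},{"x":-0.495,"y":-0.386,"z":0,"ax":0,"ay":0,"az":0,"grip":-1},{"x":-0.495,"y":-0.386,"z":0,"ax":0,"ay":0,"az":0,"grip":-1},{"x":-0.495,"y":-0.386,"z":0,"ax":0,"ay":0,"az":0,"grip":-1},{"x":-0.495,"y":-0.386,"z":0,"ax":0,"ay":0,"az":0,"grip":-1},{"x":-0.495,"y":-0.386,"z":0,"ax":0,"ay":0,"az":0,"grip":-1},{"x":-0.495,"y":-0.386,"z":0,"ax":0,"ay":0,"az":0,"grip":-1},{"x":-0.495,"y":-0.386,"z":0,"ax":0,"ay":0,"az":0,"grip":-1},{"x":-0.495,"y":-0.386,"z":0,"ax":0,"ay":0,"az":0,"grip":-1},{"x":-0.495,"y":-0.386,"z":0,"ax":0,"ay":0,"az":0,"grip":-1}])

```text
time: 0.98
ee_pos: [0.3957, 0.1936, 0.2314]
ee_rot: [[-0.964, 0.267, 0.0], [0.267, 0.964, 0.0], [0.0, 0.0, -1.0]]
ft_force: [1.2, 1.7, -0.5]
opening: 0.995
```

Emit:
move_arm(increments=[{"x":-0.165,"y":-0.129,"z":0,"ax":0,"ay":0,"az":0,"grip":-1},{"x":-0.165,"y":-0.129,"z":0,"ax":0,"ay":0,"az":0,"grip":-1},{"x":-0.165,"y":-0.129,"z":0,"ax":0,"ay":0,"az":0,"grip":-1},{"x":-0.165,"y":-0.129,"z":0,"ax":0,"ay":0,"az":0,"grip":-1},{"x":-0.165,"y":-0.129,"z":0,"ax":0,"ay":0,"az":0,"grip":-1},{"x":-0.165,"y":-0.129,"z":0,"ax":0,"ay":0,"az":0,"grip":-1},{"x":-0.165,"y":-0.129,"z":0,"ax":0,"ay":0,"az":0,"grip":-1},{"x":-0.165,"y":-0.129,"z":0,"ax":0,"ay":0,"az":0,"grip":-1},{"x":-0.165,"y":-0.129,"z":0,"ax":0,"ay":0,"az":0,"grip":-1},{"x":-0.165,"y":-0.129,"z":0,"ax":0,"ay":0,"az":0,"grip":-1}])

```text
time: 1.82
ee_pos: [0.519, 0.0283, 0.2316]
ee_rot: [[-0.964, 0.265, 0.0], [0.265, 0.964, 0.0], [-0.0, 0.0, -1.0]]
ft_force: [0.2, 1.2, 0.3]
opening: 1.002
```

```bash
cat > look.py <<'E'
import sys,pickle
from cell import ctrl
from h import *
n=sys.argv[1]; d={}
d["s"]=ctrl.observe()
for k in sys.argv[2:]:
    d[k]=ctrl.capture(k); cv2.imwrite(f"pics/{k}{n}.png",d[k]["color"][:,:,::-1])
pickle.dump(d,open(f"d{n}.pkl","wb"))
s=d["s"];print(s["time"],s["ee_pos"].round(4),s["ft_force"].round(2),s["opening"])
E
python3 look.py 1 wrist; python3 - <<'E'
import pickle
from h import *
d=pickle.load(open("d1.pkl","rb"));c=d["wrist"]
for k in blobs(mask(c["color"],(108,110,50),(128,255,255))):
    print(k.mean(0).round(),cv2.contourArea(k),circ(castw(c,d["s"],k,.083)),circ(castw(c,d["s"],k,.004)))
E
```

```text
1.8167 [0.519  0.0283 0.2316] [0.2  1.19 0.27] 1.0024342332912055
[ 59. 238.] 2788.5 (array([ 0.50040087, -0.22725807,  0.04211133]), np.float64(0.0006044836459033059)) (array([ 0.51688913, -0.30278947,  0.05357686]), np.float64(0.0007430058925254959))
[277. 191.] 10855.0 (array([0.52011934, 0.02899591, 0.05609895]), np.float64(0.0003242833017081925)) (array([0.54198363, 0.0232507 , 0.07140893]), np.float64(0.00040517745886803797))
[ 54. 123.] 1970.5 (array([ 0.38034616, -0.17296643,  0.03089606]), np.float64(0.0003497203825857942)) (array([ 0.3641165 , -0.23375574,  0.03932896]), np.float64(0.00043046772445944764))
```

View pics/wrist1.png

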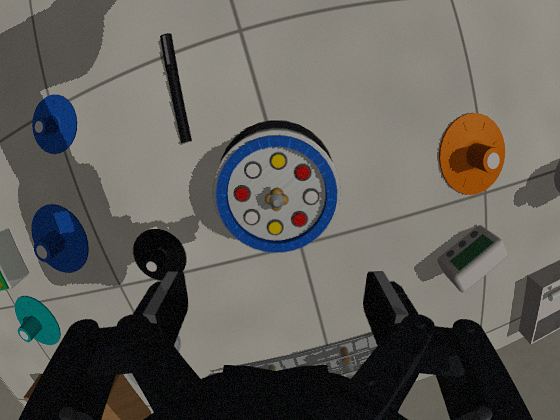

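The wrist view shows the rotor centred at (277,191) with the stud near (277,198). The larger blue lid is at (60,238), the orange lid at (472,153) and the timer at (472,258). Next I'll zoom in on the stud.

```bash
python3 - <<'E'
import cv2
im=cv2.imread("pics/wrist1.png")[150:240,220:340]
cv2.imwrite("pics/z1.png",cv2.resize(im,None,fx=6,fy=6,interpolation=cv2.INTER_CUBIC))
import pickle
from h import *
d=pickle.load(open("d1.pkl","rb"));c=d["wrist"]
for p in ((277,204),(277,202),(277,200)): print(p,castw(c,d["s"],p,.102)[0].round(4),castw(c,d["s"],p,.09)[0].round(4))
E
```

```text
(277, 204) [0.5215 0.0294 0.102 ] [0.5251 0.0285 0.09  ]
(277, 202) [0.5198 0.0299 0.102 ] [0.5233 0.029  0.09  ]
(277, 200) [0.518  0.0303 0.102 ] [0.5215 0.0295 0.09  ]
```

View pics/z1.png

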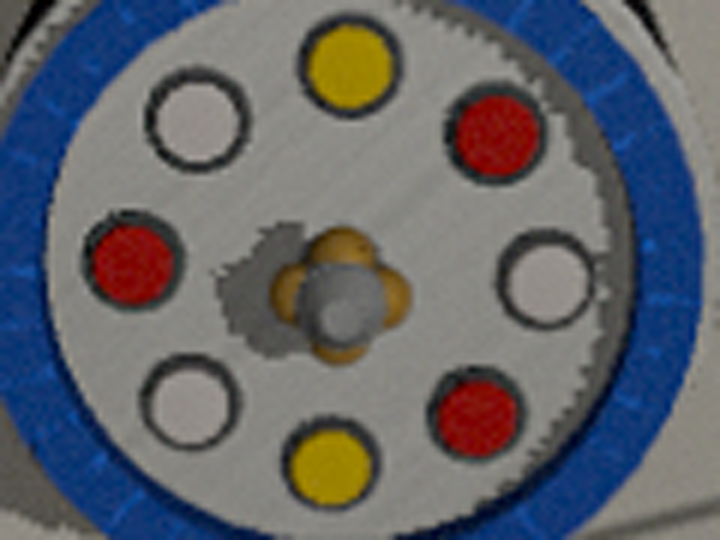

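Emit:
move_arm(increments=[{"x":-0.087,"y":-0.3215,"z":0.08,"ax":0,"ay":0,"az":0,"grip":-1},{"x":-0.087,"y":-0.3215,"z":0.08,"ax":0,"ay":0,"az":0,"grip":-1},{"x":-0.087,"y":-0.3215,"z":0.08,"ax":0,"ay":0,"az":0,"grip":-1},{"x":-0.087,"y":-0.3215,"z":0.08,"ax":0,"ay":0,"az":0,"grip":-1},{"x":-0.087,"y":-0.3215,"z":0.08,"ax":0,"ay":0,"az":0,"grip":-1},{"x":-0.087,"y":-0.3215,"z":0.08,"ax":0,"ay":0,"az":0,"grip":-1},{"x":-0.087,"y":-0.3215,"z":0.08,"ax":0,"ay":0,"az":0,"grip":-1},{"x":-0.087,"y":-0.3215,"z":0.08,"ax":0,"ay":0,"az":0,"grip":-1},{"x":-0.087,"y":-0.3215,"z":0.08,"ax":0,"ay":0,"az":0,"grip":-1},{"x":-0.087,"y":-0.3215,"z":0.08,"ax":0,"ay":0,"az":0,"grip":-1}])

```text
time: 2.7
ee_pos: [0.5172, -0.3076, 0.1502]
ee_rot: [[-0.963, 0.269, -0.001], [0.269, 0.963, 0.001], [0.001, 0.0, -1.0]]
ft_force: [-0.8, 0.8, 0.2]
opening: 1.002
```

```bash
python3 look.py 2 wrist; python3 - <<'E'
import pickle
from h import *
d=pickle.load(open("d2.pkl","rb"));c=d["wrist"]
for k in blobs(mask(c["color"],(108,110,40),(128,255,255))):
    print(k.mean(0).round(),cv2.contourArea(k),circ(castw(c,d["s"],k,.004)))
E
```

```text
2.7 [ 0.5172 -0.3076  0.1502] [-0.8   0.84  0.21] 1.001680157400456
[280. 193.] 10088.5 (array([ 0.51646346, -0.30383351,  0.05347488]), np.float64(0.0003072953230264727))
[307.  23.] 3939.5 (array([ 0.37192167, -0.23886057,  0.03330229]), np.float64(0.004125686375094903))
```

View pics/wrist2.png

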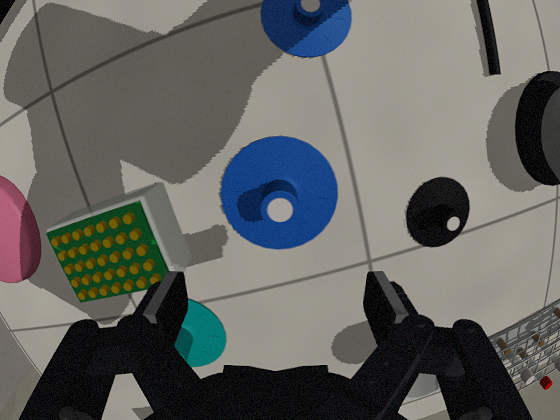

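```bash
python3 - <<'E'
import pickle
from h import *
d=pickle.load(open("d2.pkl","rb"));c=d["wrist"];s=d["s"]
def T(p): return ((p-s["ee_pos"])@s["ee_rot"])[:, :2].round(4)
hsv=cv2.cvtColor(c["color"],cv2.COLOR_RGB2HSV)
m=cv2.inRange(c["color"],(170,170,170),(255,255,255)); m[:195]=0;m[225:]=0;m[:,:260]=0;m[:,300:]=0
for k in blobs(m,30):
    p=castw(c,s,k,.046);print("knobtop",circ(p),T(p.mean(0)[None]))
print("lid in tool",T(np.array([[0.51646346,-0.30383351,0]])))
print("box corners bottom",T(castw(c,s,[(190,262),(164,184)],0.)),"top",T(castw(c,s,[(163,184),(190,262),(168,285),(142,203)],.065)))
print(s["ee_rot"])
E
```

```text
lid in tool [[0.0016 0.0033]]
box corners bottom [[-0.0708 -0.0878]
 [ 0.0119 -0.1065]] top [[ 0.0275 -0.0835]
 [-0.0367 -0.0682]
 [-0.0595 -0.0904]
 [ 0.0128 -0.1027]]
[[-9.63132856e-01  2.69023504e-01 -1.20639578e-03]
 [ 2.69022706e-01  9.63133516e-01  7.83984377e-04]
 [ 1.37283043e-03  4.30533256e-04 -9.99998965e-01]]
```

```bash
python3 - <<'E'
import pickle
from h import *
d=pickle.load(open("d2.pkl","rb"));c=d["wrist"];s=d["s"]
hsv=cv2.cvtColor(c["color"],cv2.COLOR_RGB2HSV)
print(c["color"][210,280],hsv[210,280])
m=cv2.inRange(hsv,(0,0,110),(180,80,255)); w=np.zeros_like(m);w[192:228,262:300]=255;m&=w
for k in blobs(m,30):
    p=castw(c,s,k,.046);print("knobtop",k.mean(0),circ(p))
E
```

```text
[164 161 153] [ 22  17 164]
knobtop [279.55882353 209.52941176] (array([ 0.5170598 , -0.30377285,  0.0098695 ]), np.float64(0.00014704999520412834))
```

Emit:
move_arm(increments=[{"x":0.0014,"y":0.0036,"z":0.02,"ax":0,"ay":0,"az":0,"grip":-1},{"x":0.0014,"y":0.0036,"z":0.05,"ax":0,"ay":0,"az":0,"grip":-1},{"x":0.0014,"y":0.0036,"z":0.08,"ax":0,"ay":0,"az":0,"grip":-1},{"x":0.0014,"y":0.0036,"z":0.11,"ax":0,"ay":0,"az":0,"grip":-1},{"x":0.0014,"y":0.0036,"z":0.13,"ax":0,"ay":0,"az":0,"grip":-1},{"x":0.0014,"y":0.0036,"z":0.137,"ax":0,"ay":0,"az":0,"grip":-1},{"x":0.0014,"y":0.0036,"z":0.137,"ax":0,"ay":0,"az":0,"grip":-1},{"x":0.0014,"y":0.0036,"z":0.137,"ax":0,"ay":0,"az":0,"grip":-1},{"x":0.0014,"y":0.0036,"z":0.137,"ax":0,"ay":0,"az":0,"grip":-1},{"x":0.0014,"y":0.0036,"z":0.137,"ax":0,"ay":0,"az":0,"grip":-1}], force=80)

```text
time: 3.58
ee_pos: [0.5181, -0.3021, 0.016]
ee_rot: [[-0.964, 0.266, 0.002], [0.266, 0.964, -0.002], [-0.003, -0.001, -1.0]]
ft_force: [-0.9, 0.1, -0.9]
opening: 0.999
```

```bash
python3 look.py 3 wrist
```

```text
3.5833 [ 0.5181 -0.3021  0.016 ] [-0.91  0.09 -0.92] 0.9987568883274666
```

View pics/wrist3.png

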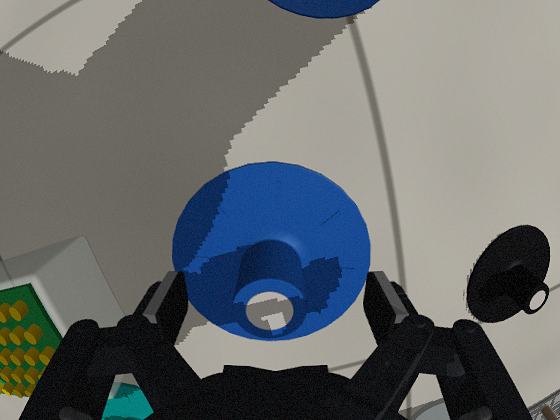

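The knob at (270,312) sits about 7 px left of the midpoint between the fingers at (277,285). I'll correct by 2 mm and then close the gripper.

Emit:
move_arm(increments=[{"x":0.0008,"y":-0.002,"z":0.002,"ax":0,"ay":0,"az":0,"grip":-1},{"x":0.0008,"y":-0.002,"z":0.002,"ax":0,"ay":0,"az":0,"grip":-1},{"x":0.0008,"y":-0.002,"z":0.002,"ax":0,"ay":0,"az":0,"grip":1},{"x":0.0008,"y":-0.002,"z":0.002,"ax":0,"ay":0,"az":0,"grip":1},{"x":0.0008,"y":-0.002,"z":0.002,"ax":0,"ay":0,"az":0,"grip":1},{"x":0.0008,"y":-0.002,"z":0.002,"ax":0,"ay":0,"az":0,"grip":1},{"x":0.0008,"y":-0.002,"z":0.002,"ax":0,"ay":0,"az":0,"grip":1},{"x":0.0008,"y":-0.002,"z":0.002,"ax":0,"ay":0,"az":0,"grip":1},{"x":0.0008,"y":-0.002,"z":0.002,"ax":0,"ay":0,"az":0,"grip":1},{"x":0.0008,"y":-0.002,"z":0.002,"ax":0,"ay":0,"az":0,"grip":1}], force=80)

```text
time: 4.47
ee_pos: [0.5163, -0.3038, 0.0127]
ee_rot: [[-0.964, 0.267, 0.001], [0.267, 0.964, -0.0], [-0.001, -0.0, -1.0]]
ft_force: [-0.1, -0.1, 4.4]
opening: 0.356
```

```bash
python3 look.py 4 wrist
```

```text
4.4667 [ 0.5163 -0.3038  0.0127] [-0.07 -0.13  4.39] 0.35553329038689024
```

View pics/wrist4.png

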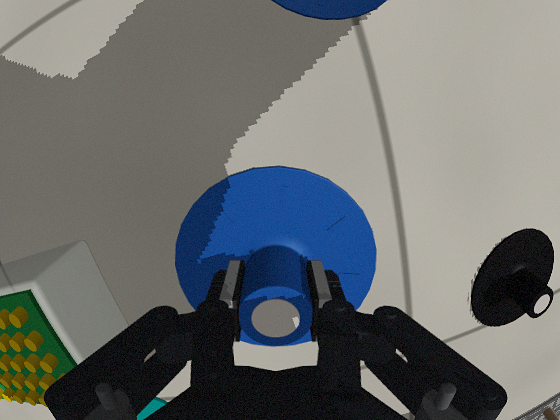

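Emit:
move_arm(increments=[{"x":0,"y":0,"z":-0.02,"ax":0,"ay":0,"az":0,"grip":1},{"x":0,"y":0,"z":-0.05,"ax":0,"ay":0,"az":0,"grip":1},{"x":0,"y":0,"z":-0.09,"ax":0,"ay":0,"az":0,"grip":1},{"x":0,"y":0,"z":-0.13,"ax":0,"ay":0,"az":0,"grip":1},{"x":0.003,"y":0.012,"z":-0.147,"ax":0,"ay":0,"az":0,"grip":1},{"x":0.011,"y":0.04,"z":-0.147,"ax":0,"ay":0,"az":0,"grip":1},{"x":0.02,"y":0.075,"z":-0.147,"ax":0,"ay":0,"az":0,"grip":1},{"x":0.03,"y":0.112,"z":-0.147,"ax":0,"ay":0,"az":0,"grip":1},{"x":0.04,"y":0.15,"z":-0.147,"ax":0,"ay":0,"az":0,"grip":1},{"x":0.05,"y":0.188,"z":-0.147,"ax":0,"ay":0,"az":0,"grip":1}], force=80)

```text
time: 5.35
ee_pos: [0.5173, -0.1074, 0.1588]
ee_rot: [[-0.964, 0.267, -0.001], [0.267, 0.964, 0.001], [0.001, 0.0, -1.0]]
ft_force: [1.5, -0.2, -0.4]
opening: 0.353
```

Emit:
move_arm(increments=[{"x":0.01,"y":0.036,"z":0,"ax":0,"ay":0,"az":0,"grip":1},{"x":0.018,"y":0.07,"z":0,"ax":0,"ay":0,"az":0,"grip":1},{"x":0.027,"y":0.1,"z":0,"ax":0,"ay":0,"az":0,"grip":1},{"x":0.033,"y":0.123,"z":0,"ax":0,"ay":0,"az":0,"grip":1},{"x":0.035,"y":0.133,"z":0,"ax":0,"ay":0,"az":0,"grip":1},{"x":0.035,"y":0.133,"z":0,"ax":0,"ay":0,"az":0,"grip":1},{"x":0.035,"y":0.133,"z":0,"ax":0,"ay":0,"az":0,"grip":1},{"x":0.035,"y":0.133,"z":0,"ax":0,"ay":0,"az":0,"grip":1},{"x":0.035,"y":0.133,"z":0,"ax":0,"ay":0,"az":0,"grip":1},{"x":0.035,"y":0.133,"z":0,"ax":0,"ay":0,"az":0,"grip":1}], force=80)

```text
time: 6.18
ee_pos: [0.5198, 0.0272, 0.1592]
ee_rot: [[-0.963, 0.268, -0.0], [0.268, 0.963, -0.0], [0.0, -0.0, -1.0]]
ft_force: [0.0, 0.1, -1.0]
opening: 0.356
```

```bash
python3 look.py 5 scene side wrist; python3 - <<'E'
import cv2,numpy as np
a=cv2.imread("pics/scene5.png")[130:270,190:370];a=cv2.resize(a,None,fx=4,fy=4,interpolation=cv2.INTER_CUBIC);cv2.imwrite("pics/zs5.png",a)
from cell import ctrl
for i in range(3):
    s=ctrl.observe();print(s["time"],s["ee_pos"].round(4))
E
```

```text
6.1833 [0.5198 0.0272 0.1592] [ 0.05  0.13 -0.99] 0.3558167864668908
6.3333 [0.5198 0.0278 0.1593]
6.3333 [0.5198 0.0278 0.1593]
6.3333 [0.5198 0.0278 0.1593]
```

View pics/zs5.png

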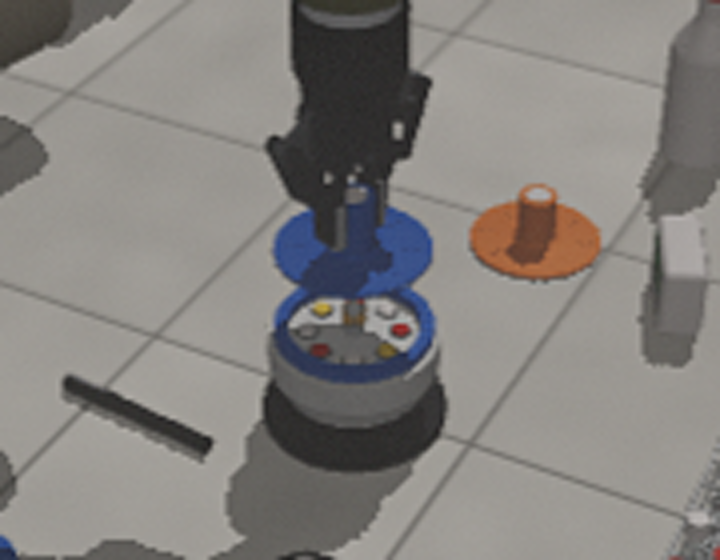

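View pics/side5.png

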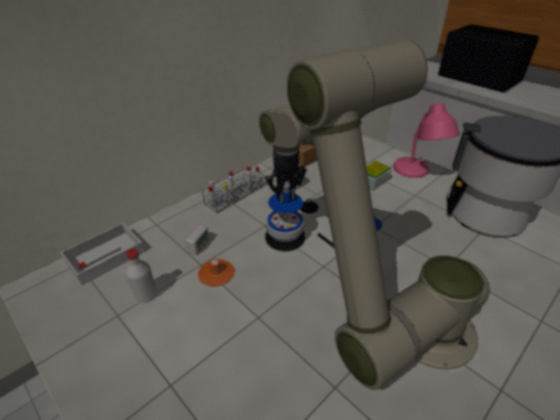

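View pics/wrist5.png

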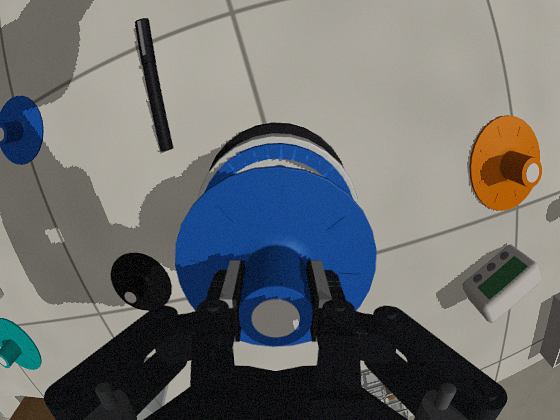

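The lid is held level over the rotor (wrist (275,255), scene crop (353,250)). Next I'll measure its offset in both views.

```bash
python3 - <<'E'
import pickle
from h import *
d=pickle.load(open("d5.pkl","rb"));s=d["s"];zl=s["ee_pos"][2]-.0127+.004
c=d["wrist"]
from scipy.optimize import least_squares
def fit(p,r):
    f=least_squares(lambda q:np.hypot(p[:,0]-q[0],p[:,1]-q[1])-r,p[:,:2].mean(0),loss="soft_l1",f_scale=.001);return f.x.round(4),np.median(abs(f.fun))
m=mask(c["color"],(108,110,40),(128,255,255))
k=max(blobs(m,500),key=len)
# rim: upper/side arc of the lid: rows<255 except ring area
p=castw(c,s,k,zl)
g=np.array([q for q in k if 215<q[1]<262 and (q[0]<230 or q[0]>320)])
print(len(g),fit(castw(c,s,g,zl),.054))
# lid/ring boundary not needed. scene:
c=d["scene"];m=mask(c["color"],(108,90,35),(128,255,255))
for k in blobs(m,100):
    if 230<k[:,0].mean()<330 and k[:,1].mean()<260:
        print(k.min(0),k.max(0))
        u=k[(k[:,1]<k[:,1].min()+22)]
        print("lid",fit(cast(c,u,zl),.0535), "ring",fit(cast(c,k[k[:,1]>k[:,1].max()-12],.083),.0555))
E
```

```text
132 (array([0.5219, 0.0265]), np.float64(0.00041345272235173217))
[259 177] [298 225]
lid (array([0.5249, 0.0209]), np.float64(0.0040867901427278155)) ring (array([0.5227, 0.0216]), np.float64(0.0008663240637339538))
```

Emit:
move_arm(increments=[{"x":0.0003,"y":0.0012,"z":0.01,"ax":0,"ay":0,"az":0,"grip":1},{"x":0.0003,"y":0.0012,"z":0.02,"ax":0,"ay":0,"az":0,"grip":1},{"x":0.0003,"y":0.0012,"z":0.03,"ax":0,"ay":0,"az":0,"grip":1},{"x":0.0003,"y":0.0012,"z":0.036,"ax":0,"ay":0,"az":0,"grip":1},{"x":0.0003,"y":0.0012,"z":0.04,"ax":0,"ay":0,"az":0,"grip":1},{"x":0.0003,"y":0.0012,"z":0.043,"ax":0,"ay":0,"az":0,"grip":1},{"x":0.0003,"y":0.0012,"z":0.046,"ax":0,"ay":0,"az":0,"grip":1},{"x":0.0003,"y":0.0012,"z":0.048,"ax":0,"ay":0,"az":0,"grip":1},{"x":0.0003,"y":0.0012,"z":0.05,"ax":0,"ay":0,"az":0,"grip":1},{"x":0.0003,"y":0.0012,"z":0.05,"ax":0,"ay":0,"az":0,"grip":1}], force=100)

```text
time: 7.17
ee_pos: [0.5197, 0.0296, 0.1092]
ee_rot: [[-0.964, 0.266, -0.0], [0.266, 0.964, -0.0], [0.0, -0.0, -1.0]]
ft_force: [-0.1, 1.1, -0.8]
opening: 0.35
```

```bash
python3 look.py 6 scene side; python3 - <<'E'
import cv2,numpy as np
a=cv2.imread("pics/scene6.png")[150:250,220:340];b=cv2.imread("pics/side6.png")[150:250,230:350]
cv2.imwrite("pics/z6.png",np.vstack([cv2.resize(x,None,fx=3,fy=3,interpolation=cv2.INTER_CUBIC) for x in (a,b)]))
E
```

```text
7.1667 [0.5197 0.0296 0.1092] [-0.14  1.12 -0.77] 0.350100556088331
```

View pics/z6.png

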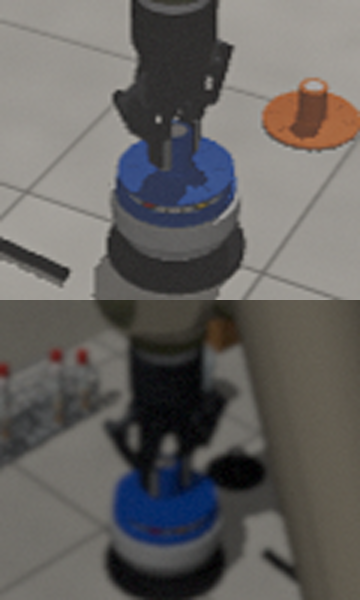

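The lid's underside is at about 96.5 mm with no axial force, so the stud is in the hole. The images show the lid concentric with the ring. I'll press through the click.

Emit:
move_arm(increments=[{"x":0,"y":0,"z":0.0015,"ax":0,"ay":0,"az":0,"grip":1},{"x":0,"y":0,"z":0.003,"ax":0,"ay":0,"az":0,"grip":1},{"x":0,"y":0,"z":0.0045,"ax":0,"ay":0,"az":0,"grip":1},{"x":0,"y":0,"z":0.006,"ax":0,"ay":0,"az":0,"grip":1},{"x":0,"y":0,"z":0.0075,"ax":0,"ay":0,"az":0,"grip":1},{"x":0,"y":0,"z":0.009,"ax":0,"ay":0,"az":0,"grip":1},{"x":0,"y":0,"z":0.0105,"ax":0,"ay":0,"az":0,"grip":1},{"x":0,"y":0,"z":0.012,"ax":0,"ay":0,"az":0,"grip":1},{"x":0,"y":0,"z":0.0135,"ax":0,"ay":0,"az":0,"grip":1},{"x":0,"y":0,"z":0.0145,"ax":0,"ay":0,"az":0,"grip":1}], force=100)

```text
time: 8.1
ee_pos: [0.5195, 0.0295, 0.0945]
ee_rot: [[-0.964, 0.267, -0.001], [0.267, 0.964, -0.0], [0.001, -0.0, -1.0]]
ft_force: [-3.5, -1.6, 3.6]
opening: 0.349
```

Emit:
move_arm(increments=[{"x":0,"y":0,"z":0.0005,"ax":0,"ay":0,"az":0,"grip":1},{"x":0,"y":0,"z":0.001,"ax":0,"ay":0,"az":0,"grip":1},{"x":0,"y":0,"z":0.0015,"ax":0,"ay":0,"az":0,"grip":1},{"x":0,"y":0,"z":0.002,"ax":0,"ay":0,"az":0,"grip":1},{"x":0,"y":0,"z":0.0025,"ax":0,"ay":0,"az":0,"grip":1},{"x":0,"y":0,"z":0.003,"ax":0,"ay":0,"az":0,"grip":1},{"x":0,"y":0,"z":0.003,"ax":0,"ay":0,"az":0,"grip":1},{"x":0,"y":0,"z":0.003,"ax":0,"ay":0,"az":0,"grip":1},{"x":0,"y":0,"z":0.003,"ax":0,"ay":0,"az":0,"grip":1},{"x":0,"y":0,"z":0.003,"ax":0,"ay":0,"az":0,"grip":1}], force=100)

```text
time: 8.93
ee_pos: [0.5196, 0.0295, 0.0925]
ee_rot: [[-0.964, 0.266, -0.0], [0.266, 0.964, -0.0], [-0.0, -0.0, -1.0]]
ft_force: [-5.1, -2.1, 9.3]
opening: 0.352
```

```bash
python3 look.py 7 scene wrist; python3 - <<'E'
import cv2,numpy as np
a=cv2.imread("pics/scene7.png")[150:250,220:340]
b=cv2.imread("pics/wrist7.png")
cv2.imwrite("pics/z7.png",np.hstack([cv2.resize(a,(400,333),interpolation=cv2.INTER_CUBIC),cv2.resize(b,(400,333))]))
from cell import ctrl
for i in range(2):
    s=ctrl.observe();print(s["time"],s["ee_pos"].round(4),s["ft_force"].round(2))
E
```

```text
8.9333 [0.5196 0.0295 0.0925] [-5.11 -2.11  9.28] 0.35175984578799435
9.0333 [0.5195 0.0295 0.0925] [-4.89 -2.2   8.84]
9.0333 [0.5195 0.0295 0.0925] [-4.89 -2.2   8.84]
```

View pics/z7.png

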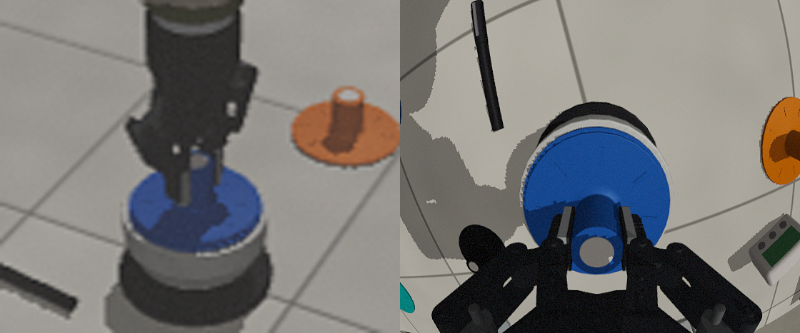

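Pressing is at about 9 N, with a lateral load of (-5,-2) N. I'll shift slightly to relieve that load and press deeper.

Emit:
move_arm(increments=[{"x":0.0005,"y":-0.0003,"z":0.0004,"ax":0,"ay":0,"az":0,"grip":1},{"x":0.0009,"y":-0.0006,"z":0.0008,"ax":0,"ay":0,"az":0,"grip":1},{"x":0.0009,"y":-0.0006,"z":0.0012,"ax":0,"ay":0,"az":0,"grip":1},{"x":0.0009,"y":-0.0006,"z":0.0015,"ax":0,"ay":0,"az":0,"grip":1},{"x":0.0009,"y":-0.0006,"z":0.0015,"ax":0,"ay":0,"az":0,"grip":1},{"x":0.0009,"y":-0.0006,"z":0.0015,"ax":0,"ay":0,"az":0,"grip":1},{"x":0.0009,"y":-0.0006,"z":0.0015,"ax":0,"ay":0,"az":0,"grip":1},{"x":0.0009,"y":-0.0006,"z":0.0015,"ax":0,"ay":0,"az":0,"grip":1},{"x":0.0009,"y":-0.0006,"z":0.0015,"ax":0,"ay":0,"az":0,"grip":1},{"x":0.0009,"y":-0.0006,"z":0.0015,"ax":0,"ay":0,"az":0,"grip":1}], force=100)

```text
time: 9.87
ee_pos: [0.5196, 0.0295, 0.0915]
ee_rot: [[-0.964, 0.266, 0.003], [0.266, 0.964, 0.0], [-0.003, 0.001, -1.0]]
ft_force: [-2.2, 0.3, 11.4]
opening: 0.353
```

Emit:
move_arm(increments=[{"x":0.0004,"y":0,"z":0.0005,"ax":0,"ay":0,"az":0,"grip":1},{"x":0.0004,"y":0,"z":0.001,"ax":0,"ay":0,"az":0,"grip":1},{"x":0.0004,"y":0,"z":0.0013,"ax":0,"ay":0,"az":0,"grip":1},{"x":0.0004,"y":0,"z":0.0013,"ax":0,"ay":0,"az":0,"grip":1},{"x":0.0004,"y":0,"z":0.0013,"ax":0,"ay":0,"az":0,"grip":1},{"x":0.0004,"y":0,"z":0.0013,"ax":0,"ay":0,"az":0,"grip":1},{"x":0.0004,"y":0,"z":0.0013,"ax":0,"ay":0,"az":0,"grip":1},{"x":0.0004,"y":0,"z":0.0013,"ax":0,"ay":0,"az":0,"grip":1},{"x":0.0004,"y":0,"z":0.0013,"ax":0,"ay":0,"az":0,"grip":1},{"x":0.0004,"y":0,"z":0.0013,"ax":0,"ay":0,"az":0,"grip":1}], force=100)

```text
time: 10.7
ee_pos: [0.5195, 0.0295, 0.0906]
ee_rot: [[-0.964, 0.266, 0.004], [0.266, 0.964, -0.0], [-0.004, 0.001, -1.0]]
ft_force: [-2.5, 1.4, 14.3]
opening: 0.351
```

```bash
python3 look.py 8 scene wrist; python3 - <<'E'
import cv2,numpy as np
a=cv2.imread("pics/scene8.png")[150:250,220:340]
b=cv2.imread("pics/wrist8.png")
cv2.imwrite("pics/z8.png",np.hstack([cv2.resize(a,(400,333),interpolation=cv2.INTER_CUBIC),cv2.resize(b,(400,333))]))
from cell import ctrl
s=ctrl.observe();print(s["time"],s["ee_pos"].round(4),s["ft_force"].round(2))
E
```

```text
10.7 [0.5195 0.0295 0.0906] [-2.49  1.38 14.26] 0.35063294852823945
10.8 [0.5196 0.0294 0.0907] [-1.95  0.3  14.19]
```

View pics/z8.png

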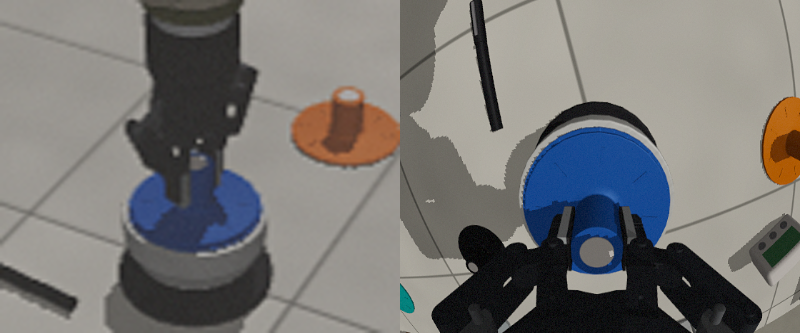

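The lid sits flush and concentric, and the hand is pressing with a steady 14 N or so. The height and force agree on 4.5 to 5 mm of seal squeeze. Handing in.

```bash
python3 -c "
from cell import ctrl
print(ctrl.sign_off())"
```

```text
the job is handed in; nothing more can be done
None
```

The blue lid is clicked onto the rotor stud, and the gripper is still holding it pressed down. I picked the larger of the two blue lids, gripped it by the knob and handed in at about 10.8 s.

- **Press force:** the last reading was a steady 14.2 N straight down.
- **Seal squeeze:** the height puts the lid's underside at about 78 mm, so the ring is squeezed about 4.5 to 5 mm. I worked this out from height and force; the seal itself can't be read directly. It is past the 3 mm asked for.
- **Click:** I did not see a distinct force peak, because readings only came at the end of each move. I take it as clicked because the lid is well below the balls and only 3.6 N was needed at about 82 mm.
- **Side load:** partway through pressing, a sideways load of about 5 N showed a roughly 1 mm misalignment. I shifted the hand to relieve it, and about 2 N remained at the end.
- **Camera disagreement:** the scene and wrist cameras differed by about 3 mm on the rotor's position. I used the wrist camera for both the lid and the rotor, and the lid went over the stud without resistance.
- **Other objects:** I touched nothing else. The orange lid, timer and marker look undisturbed in the last pictures; I did not check every object there.

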